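Set the jig and thread the guide rod

ROBOT

A 6-joint arm with a two-finger parallel gripper is mounted at the origin on the work surface; the furniture and walls round the work are solid. World frame = base frame: x ahead of the robot, y to its left, z up, the work surface at z = 0. Lengths are in mm, angles in degrees, forces in N, time in s.
With the tool pointing down it reaches from about 350 to 850 mm from the base axis. Payload 8.1 kg.
Tool frame: the origin (TCP) lies midway between the tips of the shut fingers; the grasp point (between the pads) lies 19 mm behind it (r.pinch_z is the distance from the TCP to the grasp point, in mm); z points along the fingers, y is the line along which they close (so a half turn about z gives the same grasp; the last joint's range is limited). The gripper opens to 85 mm and grips with 20 to 120 N. Pads are 22 mm wide; open, the fingers measure 114 mm over their backs; the gripper's body (76 mm by 85 mm) begins 54 mm behind the grasp point. The pads swing forward as they close: fully open they stand 13 mm farther back than shut.
Start: joints at [64.206, 7.471, 85.268, -0, 87.261, -4.893], TCP at [214.036, 560.53, 231.292] pointing down, gripper open.
Joint ranges: [-169.43, 169.43], [-51.17, 129.36], [1.28, 143.12], [-76.62, 256.62], [0, 156.53], [-152.29, 152.29]. Speed limits (degrees/s): [136.94, 136.94, 159.86, 180, 180, 180].

INTERFACE

Orientations are given as [roll, pitch, yaw] about the fixed x, y, z axes, in that order (R = Rz(yaw) Ry(pitch) Rx(roll)).
In Python, from bench import sensors, optics, job, r gives the robot as it stands.
- The arm moves only by the tool play_rows, never from a script. Its argument "motion" is a list that holds one entry, the list of rows, each a list of 6 numbers: the shift along the tool's x, y, z in cm, then the turn, a rotation vector about the tool's x, y, z in degrees. In form: [[[x, y, z, ax, ay, az], ...]]. A call has 1 to 5 rows; each row is the pose to reach, as a shift and turn from the pose commanded when the call began, along the tool's axes at that moment; what a row does not reach only later rows make up. A row lasts 1/10 s, in which the tool goes at most 50 mm and 8.59 degrees, less where a joint would pass 70% of its speed; a pose out of reach is approached as far as the arm can. A call with a gripper value outside its range is refused whole. "jaw" is the opening, from 0 (shut) to 1 (fully open), set as the call begins (left out, the last holds). The fingers move at their own pace and stop on an object; "squeeze" is the grip in N (left out, the last holds). Time passes only in rows, so rows that repeat a pose let the fingers close. It gives the time, the measured TCP pose, the force, the opening and the grip force at its end, in the units of the state.
- sensors.sense(): the state, without advancing time (a new reading comes with each control period).
- optics.snapshot(name): name is "scene" or "side" or "wrist"; returns a dict with "pixels" (480x640x3 uint8, red, green, blue), "mtx" (3x3 intrinsics, pixels), "k1" (the pictures are not rectified: a ray, as slopes to the right and down, at radius r is drawn at 1 + k1 r^2 times it, then the intrinsics apply), "R" (3x3) and "t" (3): a world point X has camera coordinates R X + t; the wrist camera has in their place "T_tool_cam" (4x4, takes a point from camera to tool coordinates, whose origin is the TCP and whose axes are the flange's). Camera axes: x right, y down, z forward; pixel columns grow to the right and rows downward; lengths in mm; the calibration is good to about 2 mm. A picture is of the moment at which its call begins: read the wrist's pose just before it. There is no depth.
- job.hand_in(): hands the job in; it is judged then, once.
The state is a dict: "time": time; "joint_pos": joint angles; "qd": joint speeds; "joint_efforts": joint torques, N m; "tool_pos": TCP position; "tcp_rot": TCP orientation; "ft_force": force on the tool from outside, world axes, zero at the start; "wrist_torque": the same for the moment, N m; "finger_gap": finger opening in mm; "grip_force": force on a finger pad.
Only numpy, scipy, OpenCV 4.12 (cv2) and the standard library are available. Lean on these libraries where they do the work, as an engineer would, in place of code of your own. Each camera call takes 0.05 s, during which the arm holds its last target. There are 200 camera calls.

TASK

First turn the jig's knob so that its pointer stands at the index mark, which brings the lower bushing under the upper one, and let go of the knob. Then take the long guide rod (not the short one) out of the wooden rack by its square handle and thread it from above down through the upper bushing and on through the lower one. Finish while still holding it there upright, its tip out below the lower bushing but clear of the jig's base plate; leave the short rod and the things lying about where they are.

Things in the scene. Friction and masses are not known exactly. Their poses are not given: they have to be found in the camera images.
- jig: Jig fixed to the worktop: dark steel base 150 x 250 x 12 mm. Origin at the underside's centre, z up; the index mark is on the knob's -x side (toward the robot at yaw 0). Knob axis at y -75 mm, bushings at y +60 mm. A post (30 x 24 mm, at y +108 mm, 137 mm high) carries the upper bushing; a carriage (top at 66 mm) that slides along x carries the lower one.
- index_knob (a joint): Knob angle, rad: 0 with the pointer exactly at the index mark, positive counter-clockwise from above; stops at -0.55 and +1.55, starts at +0.5 to +1.3. A pinion moves the lower bushing 22 mm a radian toward the jig's -x; at 0 it is in line with the upper one. Stays where left (friction 0.06 N m); a rod pushing sideways in the lower bushing can move it.
- knob_grip (a point): On the knob's vertical axis, 105 mm above the worktop. The grip is a black upright bar 44 mm long, 14 mm thick, 84 to 118 mm above the worktop, on a skirt of radius 22 mm over an aluminium dial of radius 36 mm with its top at 78 mm. The point's x axis runs along the bar, the pointer is at the -x end. Pinch the bar across its 14 mm.
- knob_nose (a point): End of the white pointer nose at the foot of the knob's bar, 29 mm from the knob's axis, 83 mm above the worktop. A white line on top of the bar lies at the same end.
- index_mark (a point): The index mark: a raised black T on the dial's edge (the other marks are thin flush ticks 15 degrees apart), 44 mm from the knob's axis along the jig's -x, 80 mm above the worktop.
- upper_bushing (a point): Centre of the mouth of the upper brass bushing, 133 mm above the worktop. Bore 16 mm, upright, its mouth flared to about 25 mm over the top 6 mm, 18 mm long (lower face at 115 mm), outer width 33 mm at the mouth.
- lower_bushing (a point): Centre of the mouth of the lower brass bushing, 66 mm above the worktop, the same bore and flare, 16 mm long (lower face at 50 mm). Below it is open down to the base plate's top at 12 mm.
- rod_rack: Wooden rack fixed to the worktop: a board 60 x 170 mm (x, y), 10 mm thick, its top 135 mm above the worktop, on an end panel at either end, open in front. Origin on the worktop under its centre. Two 15 mm holes through the board at y -50 and +50 mm; the rods hang upright in them by their collars, either rod in either hole.
- guide_rod: The long steel guide rod, upright in the rack. Origin at the centre of its lower tip, z up along it. Round shaft 12 mm thick, 130 mm long, chamfered tip; a 22 mm wide collar over the shaft's top 5 mm rests on the rack; above it a square handle 16 x 16 mm, 62 mm high (130 to 192 mm above the tip), faces square to its x and y axes. About 0.13 to 0.25 kg.
- guide_rod_tip (a point): Centre of the guide rod's lower tip (same point as its origin), 10 mm above the worktop at the start.
- rod_handle (a point): Grip point on the guide rod's axis, 165 mm above its tip (175 mm above the worktop at the start).
- short_rod: The short rod, to be left: the same thickness, but its shaft is only 75 mm and its handle 22 mm long; too short to span both bushings. Origin at its tip, 65 mm above the worktop; its top stands 162 mm above the worktop, so lift the guide rod over it.
- spanner_13: Open-ended spanner, 29 x 186 x 6 mm, lying between jig and rack. Bystander.
- tape_roll: Roll of masking tape, 100 mm across, 24 mm high. Bystander.
- pliers_red: Pliers with red handles, 67 x 175 x 13 mm. Bystander.
- tin_round: Round tin with blue lid, 66 mm across, 60 mm high. Bystander.
Mind the look-alikes: they are no part of the job. Leave any red look-alike of the guide_rod alone.

How it is judged (in metres and radians):
On the way, in this order (a step that is already met when the one before it is completed fails the run):
1. knob set to the index mark (within 0.08 rad) and let go, guide rod still in the rack (value of joint index_knob between -0.08 and 0.08 rad and contact force between the fingers and jig below 0.2 N and distance of guide_rod_tip from where it was at the start of the episode below 0.02 m), for 0.3 s.
2. guide rod's tip in or through the upper bushing, not yet through the lower one (horizontal distance between guide_rod_tip and upper_bushing below 0.009 m and height (world z) of guide_rod_tip between 0.05 and 0.128 m), for 0.05 s.
At the end, for the whole second after the job is handed in: The fingers hold the guide rod at rest, upright (0.08 rad), through both bushings, tip within 6 mm of the lower one's axis, 3 mm or more below its lower face and 4 mm or more above the base plate (16 to 47 mm over the worktop); the knob is within 0.14 rad of the mark (value of joint index_knob between -0.14 and 0.14 rad and horizontal distance between guide_rod_tip and lower_bushing below 0.006 m and horizontal distance between rod_handle and upper_bushing below 0.009 m and height (world z) of guide_rod_tip between 0.016 and 0.047 m and angle between guide_rod's own z axis and vertical below 0.08 rad and contact force between the fingers and guide_rod above 2 N and linear speed of guide_rod below 0.02 m/s); the arm keeps its last pose, push and grip.
It fails at once if the short rod moved (more than 30 mm) (distance of short_rod from where it was at the start of the episode above 0.03 m).
It fails at once if a bystander moved more than 40 mm (distance of any of spanner_13, tape_roll, pliers_red, tin_round from where it was at the start of the episode above 0.04 m).
It also fails if it takes over 61 s, if anything falls off the work surface, if the arm or the gripper's body presses on something with over 40 N, if the wrist force passes 120 N, or if a joint passes its speed limit or range.

## Working session

There is one attempt and no reset: what is moved stays moved. The work goes in short steps, Python scripts to look and compute and a tool call to move; the robot and the scene stay as the last step left them, time stands still between calls to the robot, and variables do not carry over. Pictures are saved under pics/ and viewed, at most 10 in all, crops included, and the job is handed in when it is done.

Besides the shell and the picture viewer there is one more tool, called after "Emit:" as a command line: name --argument value ..., lists and objects as JSON in quotes. play_rows: Moves the arm, as the interface text tells. Its arguments: {"type":"object","properties":{"motion":{"type":"array","items":{"type":"array","items":{"type":"array","items":{"type":"number"}}}},"jaw":{"type":"number"},"squeeze":{"type":"number"}},"required":["motion"]}

```bash
ls; mkdir -p pics; python3 - <<'E'
from bench import sensors, optics, job, r
import cv2,pickle
s=sensors.sense();print(s)
d={}
for n in("scene","side","wrist"):
    d[n]=optics.snapshot(n); cv2.imwrite(f"pics/{n}0.png",d[n]["pixels"][:,:,::-1])
    print(n,{k:v for k,v in d[n].items() if k!="pixels"})
pickle.dump((s,d),open("d0.pkl","wb"))
E
```

```text
pics
{'time': 0.0, 'joint_pos': array([ 6.42062897e+01,  7.51286836e+00,  8.53321612e+01,  1.48857632e-03,
        8.72619137e+01, -4.89287595e+00]), 'qd': array([-0.04619319,  0.09337125, -0.04439322,  0.04606047,  0.03016427,
       -0.05415455]), 'joint_efforts': array([ 5.42020134e-04, -5.69382405e+01, -5.00562286e+01, -2.60249553e-04,
        1.43682034e-02,  3.41125690e-05]), 'tool_pos': array([213.7706249 , 560.01681742, 230.24017001]), 'tcp_rot': array([-1.79893573e+02, -1.06028348e-02,  1.59099083e+02]), 'ft_force': array([-0.68748293, -0.17456546, -0.2683963 ]), 'wrist_torque': array([-0.02333669,  0.07295534, -0.02378072]), 'grip_force': 0.0, 'finger_gap': 85.33331295601415}
scene {'mtx': array([[490.85213805,   0.        , 324.76924933],
       [  0.        , 490.85213805, 226.72955431],
       [  0.        ,   0.        ,   1.        ]]), 'k1': -0.003173897313380923, 'R': array([[-0.62967632, -0.7768507 ,  0.00327616],
       [-0.38377441,  0.30739614, -0.87076106],
       [ 0.67544425, -0.54955492, -0.49169549]]), 't': array([337.17815943, 328.71091106, 600.1952218 ])}

[... 258 characters left out ...]
0.01651669, -0.64380214, -0.76501373],
       [ 0.0236417 ,  0.76465273, -0.64400876]]), 't': array([-544.76153354,  104.03420937, 1333.40143013])}
wrist {'mtx': array([[410.51544321,   0.        , 317.71690059],
       [  0.        , 410.51544321, 244.34577859],
       [  0.        ,   0.        ,   1.        ]]), 'k1': 0.008827007075775767, 'T_tool_cam': array([[ 7.01451830e-04, -9.60360225e-01, -2.78761091e-01,
         7.04625674e+01],
       [ 9.99999218e-01,  9.62356789e-04, -7.99099689e-04,
        -9.23138609e-02],
       [ 1.03569119e-03, -2.78760312e-01,  9.60360149e-01,
        -1.42480394e+02],
       [ 0.00000000e+00,  0.00000000e+00,  0.00000000e+00,
         1.00000000e+00]])}
```

View pics/scene0.png

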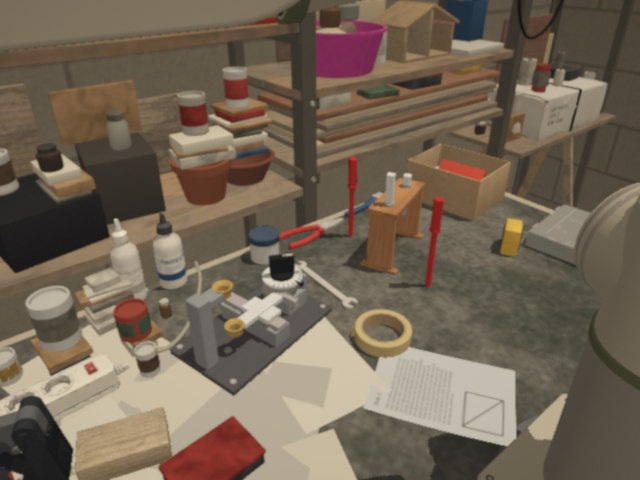

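View pics/side0.png

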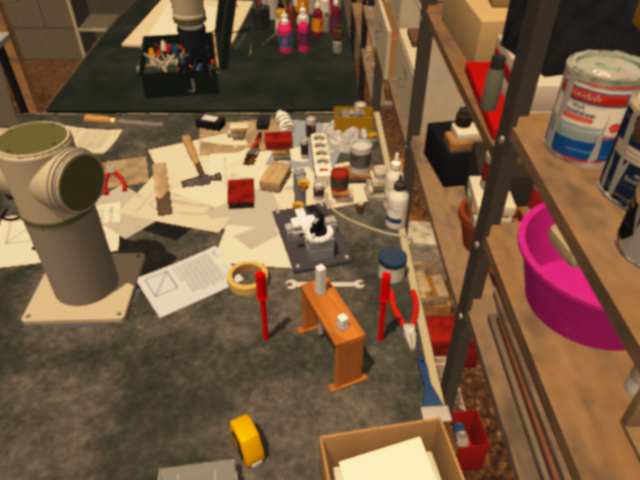

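The scene view shows the jig at about (255,330), with its knob at (282,268). The rack is at (397,225), with a tall steel handle at (390,188) and a short one at (407,181). Red look-alikes stand at (352,195) and (435,240). The side view shows the rack at (332,320), the tall handle at (320,278), the short one at (343,321), and the jig at (312,238). Next I'll enlarge both areas.

```bash
python3 - <<'E'
import cv2,numpy as np
a=cv2.imread("pics/scene0.png")[150:375,170:450]; b=cv2.imread("pics/side0.png")[195:395,260:400]
a=cv2.resize(a,None,fx=2.8,fy=2.8,interpolation=cv2.INTER_CUBIC);cv2.imwrite("pics/sc_crop.png",a[:600])
b=cv2.resize(b,None,fx=3,fy=3,interpolation=cv2.INTER_CUBIC);cv2.imwrite("pics/si_crop.png",b[:600])
E
```

```text
(no output)
```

View pics/sc_crop.png

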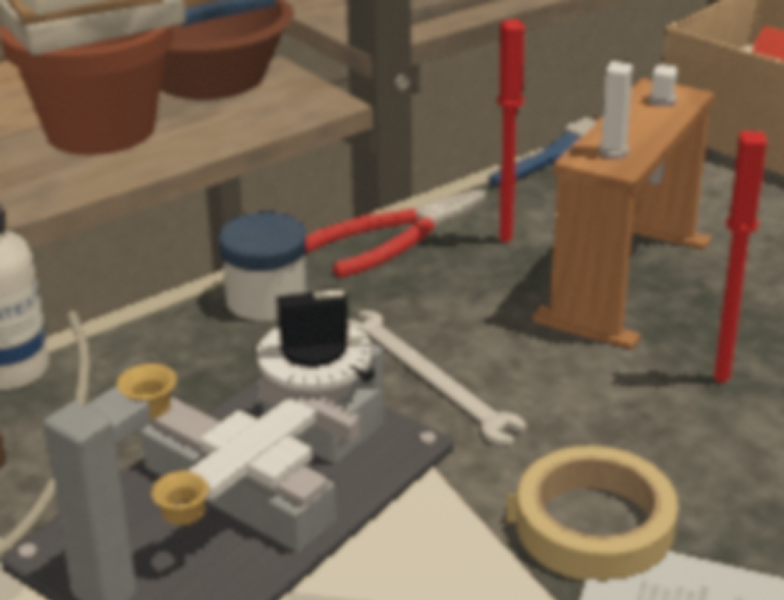

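View pics/si_crop.png

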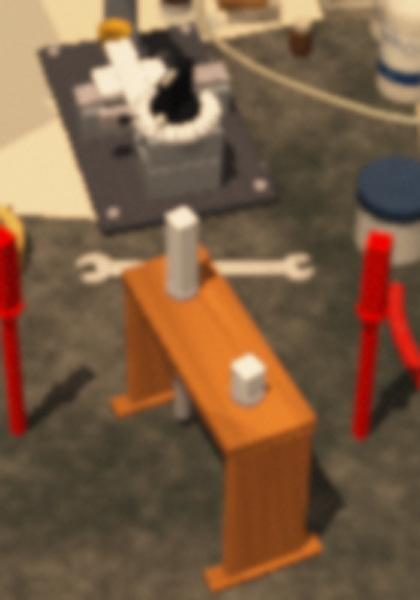

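The crops show the long rod (tall handle, full shaft) in the rack hole nearer the jig: scene (390,188), side (320,280). The short rod is in the other hole: scene (407,180), side (342,321). The two red look-alikes stand free on the table. So the guide rod is the tall steel one in the rack. The index T is at scene (300,284), the upper bushing at (222,286) and the lower one at (235,326).

```bash
cat > h.py <<'E'
import numpy as np,cv2,pickle
from scipy.spatial.transform import Rotation as Ro
def pose(s): 
    T=np.eye(4);T[:3,:3]=Ro.from_euler('xyz',s["tcp_rot"],degrees=True).as_matrix();T[:3,3]=s["tool_pos"];return T
def ray(c,uv,s=None):
    K=c["mtx"];p=cv2.undistortPoints(np.float64([[uv]]),K,np.float64([c["k1"],0,0,0]))[0,0]
    d=np.array([p[0],p[1],1.])
    if "R" in c: o=-c["R"].T@c["t"];d=c["R"].T@d
    else:
        T=pose(s)@c["T_tool_cam"];o=T[:3,3];d=T[:3,:3]@d
    return o,d/np.linalg.norm(d)
def onz(rr,z): o,d=rr;return o+d*(z-o[2])/d[2]
def tri(*rs):
    A=0;b=0
    for o,d in rs:
        P=np.eye(3)-np.outer(d,d);A=A+P;b=b+P@o
    X=np.linalg.solve(A,b);return X,[np.linalg.norm((np.eye(3)-np.outer(d,d))@(X-o)) for o,d in rs]
def proj(c,X,s=None):
    X=np.asarray(X,float)
    if "R" in c: Y=c["R"]@X+c["t"]
    else: Y=(np.linalg.inv(pose(s)@c["T_tool_cam"])@np.r_[X,1])[:3]
    p=Y[:2]/Y[2];p=p*(1+c["k1"]*(p@p));return c["mtx"][:2,:2]@p+c["mtx"][:2,2]
E
python3 - <<'E'
from h import *
np.set_printoptions(precision=1,suppress=True)
s,d=pickle.load(open("d0.pkl","rb"))
S=lambda u,v:ray(d["scene"],(170+u/2.8,150+v/2.8)); D=lambda u,v:ray(d["side"],(260+u/3,195+v/3))
for n,a,b in [("gtop",(620,67),(181,214)),("gbase",(615,150),(181,294)),("stop",(665,70),(247,360)),("bolt near rack -x",(428,437),(112,212)),("spanner end",(503,428),(97,268))]:
    print(n,tri(S(*a),D(*b)))
for n,a,z in [("upper",(147,382),133),("lower",(181,492),66),("T",(365,373),80),("bartop",(312,297),118),("dialc",(313,352),78),("bolt2",(27,550),12),("bolt-x",(428,437),12),("gtop",(620,67),202)]: print(n,onz(S(*a),z))
for n,a,z in [("upper",(112,28),133),("dial",(178,110),78),("gtop",(181,214),202),("bolts",(112,212),12),("",(260,185),12),("",(55,50),12),("",(190,30),12)]: print(n,onz(D(*a),z))
E
```

```text
gtop (array([ 534.8, -164.9,  201.5]), [np.float64(0.2631797450258358), np.float64(0.26317974502604047)])
gbase (array([ 535.8, -169.1,  134.6]), [np.float64(1.1075452397307994), np.float64(1.107545239730892)])
stop (array([ 572.6, -255.9,  162.2]), [np.float64(0.8058136485710967), np.float64(0.8058136485709646)])
bolt near rack -x (array([485.1,  44.9,  12.8]), [np.float64(0.41420799381545204), np.float64(0.4142079938154875)])
spanner end (array([472.7,  -8.7,   2. ]), [np.float64(0.5290252568876419), np.float64(0.5290252568876348)])
upper [501.2 228.9 133. ]
lower [482.5 225.2  66. ]
T [492.9  88.9  80. ]
bartop [534.7  97.7 118. ]
dialc [533.7  99.6  78. ]
bolt2 [552.  293.5  12. ]
bolt-x [486.4  44.4  12. ]
gtop [ 533.6 -163.9  202. ]
upper [487.5 130.1 133. ]
dial [539.1  92.9  78. ]
gtop [ 535.  -165.3  202. ]
bolts [484.8  45.4  12. ]
 [605.8  75.   12. ]
 [432.3 262.7  12. ]
 [554.8 290.   12. ]
```

Emit:
play_rows --motion '[[[-3.3, -2.2, 0, 0, 0, 8], [-6.6, -4.4, 0, 0, 0, 16], [-9.9, -6.6, 0, 0, 0, 24], [-13.2, -8.8, 0, 0, 0, 32], [-16.5, -11, 0, 0, 0, 40]]]'

```text
time: 0.65
tool_pos: [329.4, 397.5, 231.0]
tcp_rot: [-180.0, 0.0, 118.8]
ft_force: [0.3, -0.3, 0.3]
finger_gap: 85.2
grip_force: 0.0
```

Emit:
play_rows --motion '[[[-3.4, 0.4, 0, 0, 0, 8], [-6.8, 0.8, 0, 0, 0, 16], [-10.2, 1.2, 0, 0, 0, 24], [-13.6, 1.6, 0, 0, 0, 32], [-17, 2, 0, 0, 0, 40]]]'

```text
time: 1.15
tool_pos: [429.6, 258.7, 231.1]
tcp_rot: [-180.0, 0.0, 78.8]
ft_force: [-0.3, -0.1, -1.1]
finger_gap: 85.5
grip_force: 0.0
```

Emit:
play_rows --motion '[[[-3, 3.1, 0, 0, 0, 1], [-6, 6.2, 0, 0, 0, 2], [-9, 9.3, 0, 0, 0, 3], [-12.2, 12.7, 0, 0, 0, 5], [-12.2, 12.7, 0, 0, 0, 5]]]'

```text
time: 1.65
tool_pos: [532.9, 111.6, 230.8]
tcp_rot: [180.0, 0.1, 73.7]
ft_force: [-1.2, -0.5, 0.6]
finger_gap: 85.3
grip_force: 0.0
```

```bash
python3 - <<'E'
from bench import sensors, optics
import cv2,pickle
s=sensors.sense();print(s["tool_pos"],s["tcp_rot"],s["time"])
c=optics.snapshot("wrist");pickle.dump((s,c),open("w1.pkl","wb"))
cv2.imwrite("pics/w1.png",c["pixels"][:,:,::-1])
E
```

```text
[532.85786809 111.55713193 230.79948908] [1.79956126e+02 9.88687095e-02 7.37394733e+01] 1.65
```

View pics/w1.png

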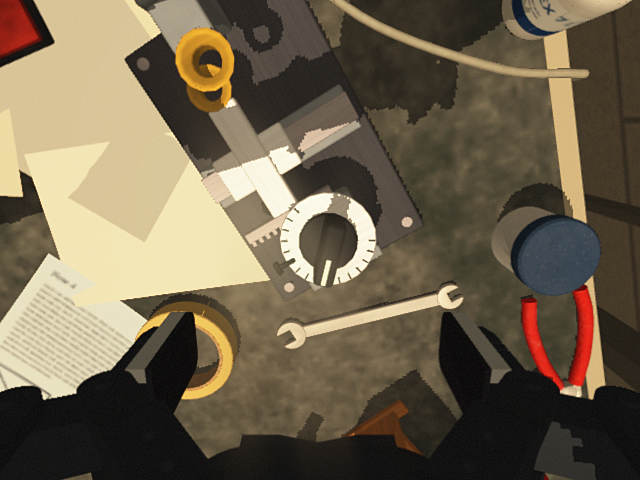

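The wrist view shows the dial centre at about (328,240), with the bar's white line end at (327,270). The index T is at (282,268), the upper bushing mouth at (205,59) and the lower bushing partly behind it. Jig bolts are at (142,64), (289,287) and (406,222). I'll measure these now.

```bash
python3 - <<'E'
from h import *
np.set_printoptions(precision=1,suppress=True)
s,c=pickle.load(open("w1.pkl","rb"))
im=c["pixels"];hsv=cv2.cvtColor(im,cv2.COLOR_RGB2HSV)
m=cv2.inRange(hsv,(15,130,60),(35,255,255));m[120:]=0;m[:,:150]=0;m[:,260:]=0
ys,xs=np.where(m>0);
# upper mouth: fit ellipse to upper contour part (rows< 75)
cn=max(cv2.findContours(m,0,1)[0],key=cv2.contourArea)[:,0]
up=cn[cn[:,1]<66];e=cv2.fitEllipse(up.astype(np.float32));print("upper",e,onz(ray(c,e[0],s),133))
w=cv2.inRange(hsv,(0,0,150),(180,60,255));w[:185]=0;w[300:]=0;w[:,:275]=0;w[:,385:]=0
w=cv2.morphologyEx(w,cv2.MORPH_OPEN,np.ones((3,3)))
cn=max(cv2.findContours(w,0,1)[0],key=cv2.contourArea)[:,0]
R=np.hypot(*(cn-[328,240]).T);print(R.min(),R.max())
h=cn[(R>42)&(R<52)&((cn[:,1]>225)|(cn[:,0]>345))];e=cv2.fitEllipse(h.astype(np.float32));print("dial",e,onz(ray(c,e[0],s),78))
B=[onz(ray(c,p,s),12) for p in [(142,64),(289,287),(406,222)]];print("bolts",*B)
v=B[2]-B[1];print("yaw",np.degrees(np.arctan2(v[1],v[0])));v=B[0]-B[1];print(np.degrees(np.arctan2(-v[0],v[1])))
for n,p,z in [("T",(281,268),80),("lineend",(324,284),118),("linein",(331,262),118)]: print(n,onz(ray(c,p,s),z))
x=im[180:310,260:400,::-1];y=im[10:120,150:290,::-1]
cv2.imwrite("pics/w1c.png",np.vstack([cv2.resize(x,None,fx=4,fy=4,interpolation=2)[:600]]))
E
```

```text
upper ((204.22727966308594, 59.34895324707031), (57.91340637207031, 64.52595520019531), 163.0306396484375) [503.8 228.4 133. ]
28.844410203711913 48.25971404805462
dial ((301.56256103515625, 253.2225341796875), (31.213176727294922, 60.20771026611328), 149.2686004638672) [515.3  93.1  78. ]
bolts [429.5 263.7  12. ] [485.8  45.1  12. ] [605.9  75.7  12. ]
yaw 14.317450174251633
14.436776767783428
T [497.2  86.8  80. ]
lineend [528.5  80.1 118. ]
linein [537.2  93.7 118. ]
```

View pics/w1c.png

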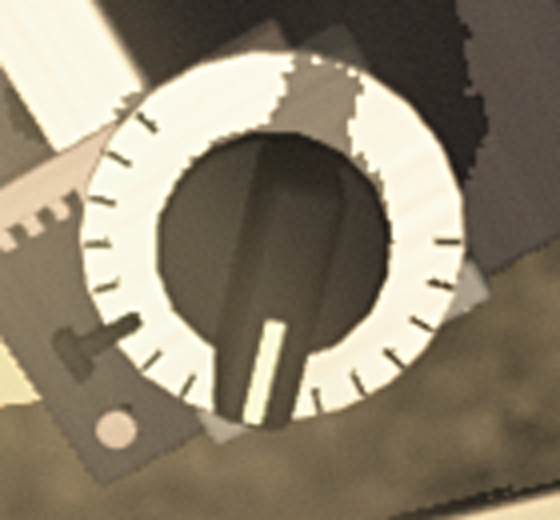

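```bash
python3 - <<'E'
from h import *
np.set_printoptions(precision=1,suppress=True)
s,c=pickle.load(open("w1.pkl","rb"))
g=lambda u,v,z:onz(ray(c,(260+u/4,180+v/4),s),z)
print("dial",g(273,236,78), "T",g(75,350,80),g(135,322,80))
a,b=g(256,424,118),g(276,322,118);v=b-a;print(a,b,np.degrees(np.arctan2(v[1],v[0])))
# bar long edges on top
a,b=g(295,424,118),g(345,200,118);v=b-a;print(np.degrees(np.arctan2(v[1],v[0])))
a,b=g(216,424,118),g(265,150,118);v=b-a;print(np.degrees(np.arctan2(v[1],v[0])))
sn,d=pickle.load(open("d0.pkl","rb"))
S=lambda u,v:ray(d["scene"],(170+u/2.8,150+v/2.8))
print("T", tri(S(362,373),ray(c,(260+90/4,180+345/4),s)))
print("line", tri(S(343,291),ray(c,(260+256/4,180+424/4),s)),tri(S(318,296),ray(c,(260+276/4,180+322/4),s)))
print("upper",tri(S(147,382),ray(c,(204.5,59.3),s)))
E
```

```text
dial [537.7  98.2  78. ] T [495.7  87.7  80. ] [508.2  89.9  80. ]
[528.1  78.7 118. ] [536.2  95.  118. ] 63.66932109343897
62.64113646434808
64.18368968500106
T (array([498.2,  87. ,  76.3]), [np.float64(0.34248316474186025), np.float64(0.34248316474186047)])
line (array([528.1,  78.8, 118.1]), [np.float64(0.046433511372526375), np.float64(0.04643351137251107)]) (array([535.8,  93.5, 116.1]), [np.float64(0.8790492052636888), np.float64(0.8790492052636313)])
upper (array([503.4, 228.3, 131.4]), [np.float64(0.4277836700486208), np.float64(0.42778367004866635)])
```

Emit:
play_rows --motion '[[[-0.6, 0.4, 0, 0, 0, 5], [-1.23, 0.79, 3, 0, 0, 10.2], [-1.23, 0.79, 7, 0, 0, 10.2], [-1.23, 0.79, 11, 0, 0, 10.2], [-1.23, 0.79, 12.5, 0, 0, 10.2]]]' --jaw 0.6 --squeeze 25

```text
time: 2.2
tool_pos: [531.3, 102.9, 101.6]
tcp_rot: [-179.6, 0.2, 64.0]
ft_force: [0.2, 0.0, -0.9]
finger_gap: 51.0
grip_force: 0.0
```

Emit:
play_rows --motion '[[[0, 0, 0.6, 0, 0, 0], [0, 0, 1.2, 0, 0, 0], [0, 0, 1.8, 0, 0, 0], [0, 0, 1.8, 0, 0, 0]]]'

```text
time: 2.6
tool_pos: [535.5, 102.5, 89.0]
tcp_rot: [179.9, -0.0, 63.9]
ft_force: [-0.5, 1.2, -0.3]
finger_gap: 51.1
grip_force: 0.0
```

Emit:
play_rows --motion '[[[0, 0, 0, 0, 0, 0], [0, 0, 0, 0, 0, 0], [0, 0, 0, 0, 0, 0], [0, 0, 0, 0, 0, 0], [0, 0, 0, 0, 0, 0]]]' --jaw 0

```text
time: 3.1
tool_pos: [538.3, 101.4, 89.8]
tcp_rot: [179.6, -0.1, 63.9]
ft_force: [14.5, -3.2, -6.3]
finger_gap: 13.3
grip_force: 32.7
```

Emit:
play_rows --motion '[[[0, 0, 0, 0, 0, 0], [0, 0, 0, 0, 0, 0], [0, 0, 0, 0, 0, 0], [0, 0, 0, 0, 0, 0], [0, 0, 0, 0, 0, 0]]]'

```text
time: 3.6
tool_pos: [538.3, 101.4, 89.7]
tcp_rot: [179.6, -0.1, 63.9]
ft_force: [13.5, -4.0, -5.9]
finger_gap: 13.4
grip_force: 32.7
```

Emit:
play_rows --motion '[[[-0.2, 0.15, 0, 0, 0, 0], [-0.4, 0.3, 0, 0, 0, 0], [-0.4, 0.3, 0, 0, 0, 0], [-0.4, 0.3, 0, 0, 0, 0]]]'

```text
time: 4.0
tool_pos: [538.3, 101.1, 89.7]
tcp_rot: [179.8, -0.5, 63.9]
ft_force: [10.0, 17.4, -4.4]
finger_gap: 13.7
grip_force: 32.8
```

Emit:
play_rows --motion '[[[0, 0, 0, 0, 0, 0], [0, 0, 0, 0, 0, 0], [0, 0, 0, 0, 0, 0], [0, 0, 0, 0, 0, 0]]]' --jaw 0.35

```text
time: 4.4
tool_pos: [535.8, 97.1, 88.3]
tcp_rot: [-180.0, 0.0, 63.9]
ft_force: [-0.3, -0.2, -0.3]
finger_gap: 29.9
grip_force: 0.0
```

Emit:
play_rows --motion '[[[0, 0, 0, 0, 0, 0], [0, 0, 0, 0, 0, 0], [0, 0, 0, 0, 0, 0], [0, 0, 0, 0, 0, 0]]]' --jaw 0

```text
time: 4.8
tool_pos: [536.2, 97.0, 88.4]
tcp_rot: [180.0, 0.0, 63.9]
ft_force: [3.2, -2.9, -0.7]
finger_gap: 13.8
grip_force: 29.5
```

Emit:
play_rows --motion '[[[0, 0, 0, 0, 0, 6], [0, 0, 0, 0, 0, 12], [0, 0, 0, 0, 0, 18], [0, 0, 0, 0, 0, 24], [0, 0, 0, 0, 0, 30]]]'

```text
time: 5.3
tool_pos: [535.8, 97.3, 88.4]
tcp_rot: [-180.0, 0.0, 33.7]
ft_force: [0.9, -1.3, 0.3]
finger_gap: 13.4
grip_force: 29.8
```

Emit:
play_rows --motion '[[[0, 0, 0, 0, 0, 6], [0, 0, 0, 0, 0, 12], [0, 0, 0, 0, 0, 17], [0, 0, 0, 0, 0, 19.5], [0, 0, 0, 0, 0, 19.5]]]'

```text
time: 5.8
tool_pos: [535.7, 97.7, 88.4]
tcp_rot: [-180.0, 0.0, 14.4]
ft_force: [-0.2, 1.5, 1.6]
finger_gap: 13.5
grip_force: 29.9
```

Emit:
play_rows --motion '[[[0, 0, 0, 0, 0, 0], [0, 0, 0, 0, 0, 0], [0, 0, 0, 0, 0, 0]]]'

```text
time: 6.1
tool_pos: [535.7, 97.6, 88.4]
tcp_rot: [-180.0, 0.0, 14.4]
ft_force: [-2.5, 2.4, 4.2]
finger_gap: 13.4
grip_force: 30.2
```

Emit:
play_rows --motion '[[[0, 0, 0, 0, 0, 0], [0, 0, 0, 0, 0, 0], [0, 0, 0, 0, 0, 0], [0, 0, -2, 0, 0, 0], [0, 0, -6, 0, 0, 0]]]' --jaw 0.6

```text
time: 6.6
tool_pos: [532.9, 97.0, 144.9]
tcp_rot: [-179.9, 0.4, 14.4]
ft_force: [1.2, 0.4, 1.1]
finger_gap: 51.8
grip_force: 0.0
```

Emit:
play_rows --motion '[[[0, 0, -4, 0, 0, 0], [0, 0, -8, 0, 0, 0], [0, 0, -10, 0, 0, 0], [0, 0, -10, 0, 0, 0], [0, 0, -10, 0, 0, 0]]]'

```text
time: 7.1
tool_pos: [536.0, 97.3, 248.2]
tcp_rot: [180.0, -0.0, 14.4]
ft_force: [-0.3, 0.7, -0.8]
finger_gap: 51.3
grip_force: 0.0
```

```bash
python3 - <<'E'
from bench import sensors, optics
from h import *
s=sensors.sense();print(s["tool_pos"],s["tcp_rot"],s["time"])
c=optics.snapshot("wrist");pickle.dump((s,c),open("w2.pkl","wb"))
d=optics.snapshot("side")
p=proj(c,[536.5,97.4,90],s);q=proj(c,[503.5,228.2,133],s);print(p,q)
f=lambda p,h:cv2.resize(c["pixels"][max(0,int(p[1])-h):int(p[1])+h,max(0,int(p[0])-h):int(p[0])+h,::-1],(395,395),interpolation=2)
x0,y0=[max(0,int(v)-60) for v in p];x1,y1=[max(0,int(v)-60) for v in q];print(x0,y0,x1,y1)
cr=lambda x,y:cv2.resize(c["pixels"][y:y+120,x:x+120,::-1],(396,396),interpolation=2)
cv2.imwrite("pics/w2.png",np.hstack([cr(x0,y0),cr(x1,y1)]))
E
```

```text
[536.02916228  97.32257636 248.23023606] [ 1.79991331e+02 -3.45449803e-02  1.43976465e+01] 7.1
[316.97539581 222.83968188] [108.91926888 236.98573211]
256 162 48 176
```

View pics/w2.png

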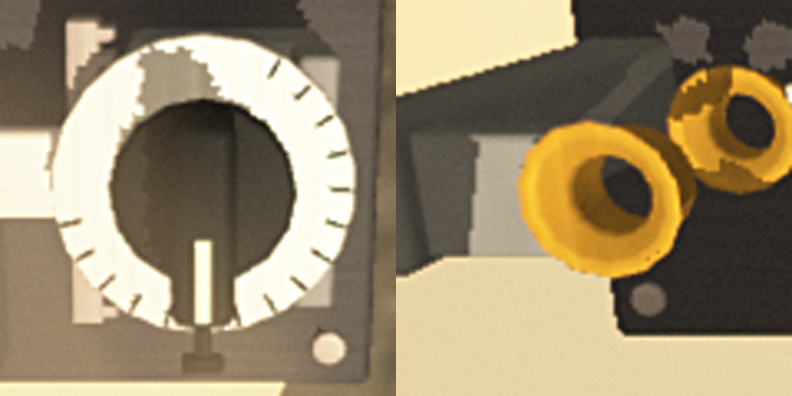

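The pointer line now stands on the T (both at crop column 203), and the lower bushing sits under the upper one once perspective is allowed for. Now I'll move over the rack.

Emit:
play_rows --motion '[[[-1.1, 4.2, -1.5, 0, 0, 0], [-2.2, 8.4, -3, 0, 0, 0], [-3.3, 12.6, -4.2, 0, 0, 0], [-4.4, 16.8, -4.2, 0, 0, 0], [-5.5, 21, -4.2, 0, 0, 0]]]' --jaw 0.6

```text
time: 7.7
tool_pos: [534.2, -121.3, 289.0]
tcp_rot: [-179.9, 0.1, 14.4]
ft_force: [1.0, 0.2, -0.2]
finger_gap: 51.1
grip_force: 0.0
```

Emit:
play_rows --motion '[[[-0.5, 2, 0, 0, 0, -3], [-1, 3.9, 0, 0, 0, -6], [-1, 3.9, 0, 0, 0, -8.2], [-1, 3.9, 0, 0, 0, -8.2], [-1, 3.9, 0, 0, 0, -8.2]]]'

```text
time: 8.2
tool_pos: [534.4, -159.6, 288.9]
tcp_rot: [-179.9, 0.1, 22.5]
ft_force: [0.7, -0.1, 0.0]
finger_gap: 51.1
grip_force: 0.0
```

```bash
python3 - <<'E'
from bench import sensors, optics
from h import *
np.set_printoptions(precision=1,suppress=True)
s=sensors.sense();print(s["tool_pos"],s["tcp_rot"],s["time"])
c=optics.snapshot("wrist");pickle.dump((s,c),open("w3.pkl","wb"))
x0,y0=[int(v) for v in proj(c,[535,-167,180],s)-[70,60]];print(x0,y0)
x0=max(x0,0);y0=max(y0,0)
cv2.imwrite("pics/w3.png",cv2.resize(c["pixels"],(533,400))[:,:,::-1])
cr=cv2.resize(c["pixels"][y0:y0+133,x0:x0+88,::-1],(264,400),interpolation=2)
cv2.imwrite("pics/w3.png",np.hstack([cv2.resize(c["pixels"],(533,400))[:,:,::-1],cr]))
s2,c2=pickle.load(open("w2.pkl","rb"));s1,c1=pickle.load(open("w1.pkl","rb"))
print("up",onz(ray(c2,(110.7,236),s2),133),tri(ray(c2,(110.7,236),s2),ray(c1,(204.3,59.4),s1)),"low",onz(ray(c2,(150.7,214.8),s2),66))
_,d=pickle.load(open("d0.pkl","rb"))
print("red",tri(ray(d["scene"],(352,158)),ray(d["side"],(386.5,273))),tri(ray(d["scene"],(438,198)),ray(d["side"],(261,272))))
E
```

```text
[ 534.4 -159.6  288.9] [-179.9    0.1   22.5] 8.2
258 184
up [504.5 227.2 133. ] (array([502.8, 229.2, 128.5]), [np.float64(0.1277207503116854), np.float64(0.12772075031185895)]) low [504.1 227.3  66. ]
red (array([ 661.7, -176.6,  192.2]), [np.float64(0.13891056079045266), np.float64(0.13891056079064337)]) (array([ 420.8, -167.9,  192.2]), [np.float64(0.2954437444699539), np.float64(0.295443744470017)])
```

View pics/w3.png

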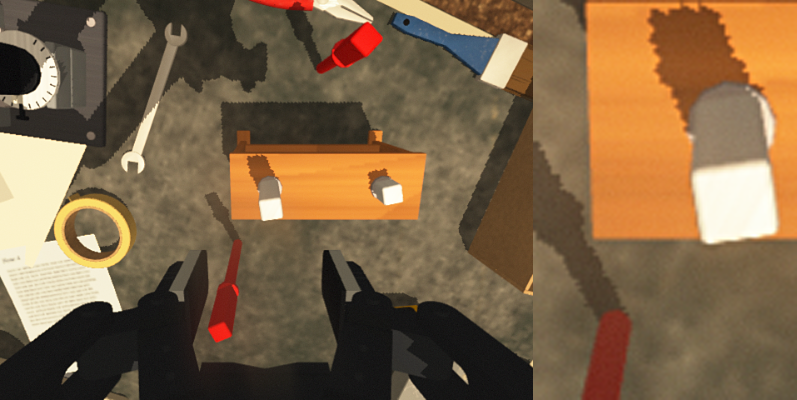

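The wrist view shows the rack with the long handle's bright top at (270,208) in the half-size frame, turned slightly against the board. The short rod is at (392,192). The red look-alikes are at (225,310) and (365,42). I'll measure the handle's top face.

```bash
python3 - <<'E'
from h import *
np.set_printoptions(precision=1,suppress=True)
s,c=pickle.load(open("w3.pkl","rb"))
g=cv2.cvtColor(c["pixels"],cv2.COLOR_RGB2HSV);m=cv2.inRange(g,(0,0,215),(180,60,255))
k=np.zeros_like(m);k[225:280,290:355]=255;m&=k
cn=max(cv2.findContours(m,0,2)[0],key=cv2.contourArea);r=cv2.minAreaRect(cn);print(r)
P=np.array([onz(ray(c,p,s),202)[:2] for p in cn[:,0].astype(float)],np.float32);R=cv2.minAreaRect(P);print("world",R)
_,d=pickle.load(open("d0.pkl","rb"))
print(tri(ray(c,r[0],s),ray(d["scene"],(170+620/2.8,150+67/2.8)),ray(d["side"],(260+181/3,195+214/3))))
T=pose(s)
for X in [(535,-166,156)]: print("tool delta",T[:3,:3].T@(np.array(X)-T[:3,3]))
E
```

```text
((325.06353759765625, 250.91326904296875), (24.02503776550293, 25.69766616821289), 81.25383758544922)
world ((536.2015991210938, -163.9547882080078), (14.692044258117676, 14.94388198852539), 31.409303665161133)
(array([ 535.2, -164.6,  201.1]), [np.float64(0.8982403762990553), np.float64(0.8015714843659603), np.float64(0.23085673739344215)])
tool delta [ -1.6   6.3 132.9]
```

Emit:
play_rows --motion '[[[-0.1, 0.5, 3, 0, 0, -4], [-0.1, 0.5, 6, 0, 0, -8.9], [-0.1, 0.5, 9, 0, 0, -8.9], [-0.1, 0.5, 11.5, 0, 0, -8.9], [-0.1, 0.5, 13.3, 0, 0, -8.9]]]' --jaw 0.6

```text
time: 8.75
tool_pos: [534.8, -163.9, 154.7]
tcp_rot: [-179.9, 0.1, 31.5]
ft_force: [-0.3, 0.9, -1.0]
finger_gap: 51.2
grip_force: 0.0
```

Emit:
play_rows --motion '[[[0, 0, 0, 0, 0, 0], [0, 0, 0, 0, 0, 0], [0, 0, 0, 0, 0, 0]]]'

```text
time: 9.05
tool_pos: [536.8, -165.1, 159.0]
tcp_rot: [179.9, -0.1, 31.5]
ft_force: [0.1, -0.1, -0.4]
finger_gap: 51.0
grip_force: 0.0
```

Emit:
play_rows --motion '[[[0, 0, 0, 0, 0, 0], [0, 0, 0, 0, 0, 0], [0, 0, 0, 0, 0, 0], [0, 0, 0, 0, 0, 0], [0, 0, 0, 0, 0, 0]]]' --jaw 0 --squeeze 40

```text
time: 9.55
tool_pos: [536.4, -165.2, 158.2]
tcp_rot: [179.9, -0.1, 31.5]
ft_force: [0.3, 0.4, 6.7]
finger_gap: 15.5
grip_force: 41.0
```

Emit:
play_rows --motion '[[[0, 0, -0.5, 0, 0, 0], [0, 0, -2, 0, 0, 0], [0, 0, -4.5, 0, 0, 0], [0, 0, -7.5, 0, 0, 0], [0, 0, -10.5, 0, 0, 0]]]' --squeeze 80

```text
time: 10.05
tool_pos: [535.5, -164.8, 263.8]
tcp_rot: [-180.0, 0.0, 31.5]
ft_force: [0.9, -1.4, -2.0]
finger_gap: 15.4
grip_force: 78.0
```

Emit:
play_rows --motion '[[[0, 0, -2.5, 0, 0, 0], [0, 0, -4.5, 0, 0, 0], [0, 0, -5.5, 0, 0, 0], [0, 0, -5.5, 0, 0, 0], [0, 0, -5.5, 0, 0, 0]]]'

```text
time: 10.55
tool_pos: [535.6, -164.9, 316.4]
tcp_rot: [-179.9, 0.0, 31.5]
ft_force: [0.3, -0.4, -1.6]
finger_gap: 15.1
grip_force: 78.0
```

```bash
python3 - <<'E'
from bench import sensors, optics
from h import *
np.set_printoptions(precision=2,suppress=True)
s=sensors.sense();print(s["tool_pos"],s["tcp_rot"],s["time"],s["ft_force"],s["wrist_torque"],s["finger_gap"])
T=pose(s);X=np.array([503.9,227.8,s["tool_pos"][2]]);print(T[:3,:3].T@(X-T[:3,3]))
E
```

```text
[ 535.58 -164.86  316.45] [-179.95    0.04   31.5 ] 10.55 [ 0.27 -0.44 -1.56] [-0.04  0.01 -0.01] 15.114760657221247
[ 178.13 -351.36    0.21]
```

Emit:
play_rows --motion '[[[1, -2, 0, 0, 0, 0], [2.5, -5, 0, 0, 0, 0], [4.2, -8.3, 0, 0, 0, 0], [5.9, -11.6, 0, 0, 0, 0], [7.6, -15, 0, 0, 0, 0]]]'

```text
time: 11.05
tool_pos: [521.2, 3.9, 315.2]
tcp_rot: [-179.9, 0.1, 31.5]
ft_force: [1.2, 0.1, -1.0]
finger_gap: 15.1
grip_force: 78.0
```

Emit:
play_rows --motion '[[[1.7, -3.3, 0, 0, 0, 0], [3.4, -6.6, 0, 0, 0, 0], [5.1, -9.9, 0, 0, 0, 0], [6.5, -13, 0, 0, 0, 0], [7.6, -15, 0, 0, 0, 0]]]'

```text
time: 11.55
tool_pos: [507.3, 172.3, 315.3]
tcp_rot: [-179.9, 0.2, 31.6]
ft_force: [1.1, 0.5, -1.3]
finger_gap: 15.1
grip_force: 78.0
```

Emit:
play_rows --motion '[[[0.9, -1.7, 0, 0, 0, 0], [1.7, -3.3, 0, 0, 0, 0], [2.3, -4.6, 0, 0, 0, 0], [2.6, -5.1, 0, 0, 0, 0], [2.6, -5.1, 0, 0, 0, 0]]]'

```text
time: 12.05
tool_pos: [503.9, 227.6, 316.5]
tcp_rot: [-180.0, 0.1, 31.5]
ft_force: [-0.4, -1.3, -1.8]
finger_gap: 14.9
grip_force: 78.0
```

Emit:
play_rows --motion '[[[0, 0, 0, 0, 0, 0], [0, 0, 0, 0, 0, 0]]]'

```text
time: 12.25
tool_pos: [504.4, 226.5, 317.2]
tcp_rot: [180.0, 0.0, 31.4]
ft_force: [0.2, 0.3, -2.3]
finger_gap: 14.9
grip_force: 78.0
```

```bash
python3 - <<'E'
from bench import sensors, optics
from h import *
np.set_printoptions(precision=1,suppress=True)
s=sensors.sense();print(s["tool_pos"],s["tcp_rot"],s["time"])
d={n:optics.snapshot(n) for n in("scene","side","wrist")};pickle.dump((s,d),open("d4.pkl","wb"))
out=[]
tip=s["tool_pos"]-[0,0,148]
for n,h,off in [("scene",40,0),("side",40,0),("wrist",60,0)]:
    p=proj(d[n],(tip+[503.9,227.8,133])/2,s);x,y=[max(0,int(v)-h) for v in p];print(n,x,y,390/(2*h),proj(d[n],tip,s),proj(d[n],[503.9,227.8,133],s))
    out.append(cv2.resize(d[n]["pixels"][y:y+2*h,x:x+2*h,::-1],(390,390) if n!="x" else 0,interpolation=2))
cv2.imwrite("pics/d4.png",np.hstack(out[:2]));cv2.imwrite("pics/d4w.png",out[2])
E
```

```text
[504.4 226.5 317.2] [180.    0.   31.4] 12.25
scene 181 235 4.875 [220.4 265.2] [222.3 285.3]
side 264 135 4.875 [304.  169.3] [304.  181.2]
wrist 256 160 3.25 [316.9 226.3] [315.3 215.4]
```

View pics/d4.png

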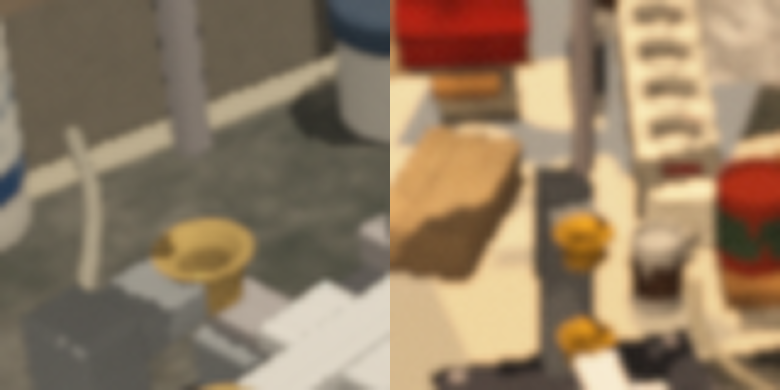

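The scene crop shows the tip at (192,148) over the mouth centre at about (205,250). The side crop shows the tip at column 193 and the mouth at column 193. They agree to about 1 mm, so I'll make a small correction and go down.

Emit:
play_rows --motion '[[[0, -0.17, 1, 0, 0, 0], [0, -0.17, 2, 0, 0, 0], [0, -0.17, 3, 0, 0, 0], [0, -0.17, 3.5, 0, 0, 0], [0, -0.17, 4, 0, 0, 0]]]'

```text
time: 12.9
tool_pos: [503.0, 228.7, 276.2]
tcp_rot: [-180.0, 0.1, 31.5]
ft_force: [-0.1, -1.4, -1.4]
finger_gap: 15.5
grip_force: 78.0
```

Emit:
play_rows --motion '[[[0, 0, 0.3, 0, 0, 0], [0, 0, 0.6, 0, 0, 0], [0, 0, 0.9, 0, 0, 0], [0, 0, 0.9, 0, 0, 0], [0, 0, 0.9, 0, 0, 0]]]'

```text
time: 13.4
tool_pos: [503.4, 228.8, 268.4]
tcp_rot: [180.0, -0.0, 31.5]
ft_force: [0.5, -0.4, -0.5]
finger_gap: 14.7
grip_force: 78.0
```

Emit:
play_rows --motion '[[[0, 0, 0.5, 0, 0, 0], [0, 0, 1, 0, 0, 0], [0, 0, 1.5, 0, 0, 0], [0, 0, 2, 0, 0, 0], [0, 0, 2.5, 0, 0, 0]]]'

```text
time: 13.9
tool_pos: [503.2, 228.7, 242.6]
tcp_rot: [-180.0, 0.0, 31.5]
ft_force: [-1.3, 0.7, -1.4]
finger_gap: 15.0
grip_force: 78.0
```

Emit:
play_rows --motion '[[[0, 0, 0.5, 0, 0, 0], [0, 0, 1, 0, 0, 0], [0, 0, 1.5, 0, 0, 0], [0, 0, 1.8, 0, 0, 0], [0, 0, 1.8, 0, 0, 0]]]'

```text
time: 14.4
tool_pos: [503.0, 228.7, 224.6]
tcp_rot: [-180.0, 0.1, 31.5]
ft_force: [-0.7, 0.2, -1.7]
finger_gap: 15.2
grip_force: 78.0
```

Emit:
play_rows --motion '[[[0, 0, 0.5, 0, 0, 0], [0, 0, 1, 0, 0, 0], [0, 0, 1.4, 0, 0, 0], [0, 0, 1.8, 0, 0, 0], [0, 0, 1.8, 0, 0, 0]]]'

```text
time: 14.9
tool_pos: [502.9, 228.6, 206.4]
tcp_rot: [-180.0, 0.1, 31.5]
ft_force: [-0.1, 0.5, -1.5]
finger_gap: 15.2
grip_force: 78.0
```

Emit:
play_rows --motion '[[[0, 0, 0.5, 0, 0, 0], [0, 0, 1, 0, 0, 0], [0, 0, 1.5, 0, 0, 0], [0, 0, 2, 0, 0, 0], [0, 0, 2.4, 0, 0, 0]]]'

```text
time: 15.4
tool_pos: [503.1, 228.7, 182.6]
tcp_rot: [-180.0, 0.0, 31.5]
ft_force: [0.0, -0.3, -1.6]
finger_gap: 15.0
grip_force: 78.0
```

Emit:
play_rows --motion '[[[0, 0, 0.2, 0, 0, 0], [0, 0, 0.3, 0, 0, 0], [0, 0, 0.3, 0, 0, 0], [0, 0, 0.3, 0, 0, 0], [0, 0, 0.3, 0, 0, 0]]]'

```text
time: 15.9
tool_pos: [503.5, 228.8, 180.6]
tcp_rot: [180.0, -0.0, 31.5]
ft_force: [0.1, -0.1, -1.1]
finger_gap: 15.1
grip_force: 78.0
```

```bash
python3 - <<'E'
from bench import sensors, optics
from h import *
np.set_printoptions(precision=1,suppress=True)
s=sensors.sense();print(s["tool_pos"],s["tcp_rot"],s["time"],s["ft_force"])
d={n:optics.snapshot(n) for n in("scene","side")}
out=[]
for n,h in [("scene",50),("side",50)]:
    x,y=[max(0,int(v)-h) for v in proj(d[n],[510,190,90])]
    out.append(cv2.resize(d[n]["pixels"][y:y+2*h,x:x+2*h,::-1],(400,400),interpolation=2))
cv2.imwrite("pics/d5.png",np.hstack(out))
E
```

```text
[503.5 228.8 180.6] [180.   -0.   31.5] 15.9 [ 0.1 -0.1 -1.1]
```

View pics/d5.png

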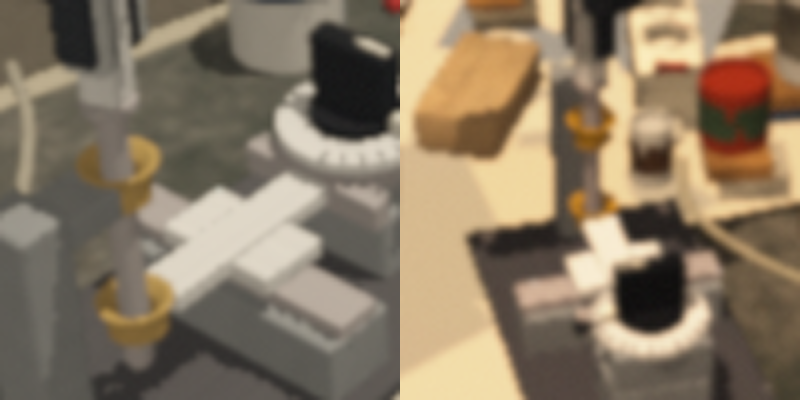

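The scene crop shows the rod through the upper bushing (120,165) and the lower one (135,305). The tip shows below at (140,360), at a height of about 32 mm, and there is no side force. I'll hand in.

```bash
python3 -c "
from bench import job
print(job.hand_in())"
```

```text
the job is handed in; nothing more can be done
None
```

I set the knob on the index mark and let go of it, then threaded the long guide rod through both bushings; the gripper holds it upright with its tip about 32 mm above the worktop. The job is handed in, but no verdict came back.

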